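Clear the lit display base, stand the pots on it, set its dial to the seventh click

TASK

Set up the lit display base for the mustard pots: first take the pepper pot that was left standing on it and set it upright on the counter. Then stand all the mustard pots upright and wholly on the raised white plate, side by side. When they all stand there, turn the dial to the seventh click clockwise from off, counting the clicks, and let go; leave the notebook and the bell where they are.

Things in the scene. Friction and masses are not known exactly. Their poses are not given: they have to be found in the camera images.
- plate_mid (a point): Mid point of the standing place on a white plate 54 mm above the counter: x -52 to +63, y -105 to +105 mm, with a clear guard 20 mm high at its back and ends. x points to its back, y left, z up. In front a control strip, 50 mm high, reaches to x = -144; the dial is on its left half. Left of the unit lies free counter.
- dial_grip (a point): Middle of the dial's bar grip, on its upright axis, 75 mm above the counter; at x = -102, y = +45 mm from plate_mid. The black bar is 54 mm long, 14 mm wide, 60 to 88 mm above the counter, over a round skirt 56 mm wide. The frame turns with the dial: x along the bar to its pointer end (white line), y across the bar, z up. Take the bar from above across its 14 mm.
- dial (a joint): Angle of the dial in rad; grows as it is turned clockwise (seen from above). 0 is off: the pointer stands at the one long, thick mark, to the front left. A click (sprung detent, some 0.1 N m to get over) comes every 30 degrees (0.5236 rad) from off, each with a short mark, up to the ninth; the dial stops just beyond either end. Left alone it settles into the nearest click.
- citrus_press: Fixed citrus press, 0.5 m high with its lever, 235 x 170 mm foot, to the right of the unit, between it and where the arm starts; go over it or round it. Origin at the centre of its foot, x towards the robot's side of the counter, y to the right. In this frame a glass shelf 0.28 m above the counter has its front edge at x = -0.146 m from y = -0.19 to -0.55, and a glass panel 0.64 m high stands at y = -0.6.
- notebook: Flat notebook, 148 x 109 x 14 mm, lying on the counter behind the display base; not part of the job. Origin at the centre of its underside.
- bell: Round service bell, 76 mm wide, 54 mm high, at the back of the counter; not part of the job. Origin at the centre of its underside.
- mustard_a_mid (a point): Mustard pot with a flat red lid, round, 61 mm wide at the lid, narrower below, 48 mm high, closed and stiff; grips 50 to 56 mm wide. Point on its axis half-way up (24 mm); z up along the axis. Two or three of the three are present, on the counter to the left of the display base.
- mustard_b_mid (a point): Mustard pot with a flat red lid, round, 61 mm wide at the lid, narrower below, 48 mm high, closed and stiff; grips 50 to 56 mm wide. Point on its axis half-way up (24 mm); z up along the axis. Two or three of the three are present, on the counter to the left of the display base.
- mustard_c_mid (a point): Mustard pot with a flat red lid, round, 61 mm wide at the lid, narrower below, 48 mm high, closed and stiff; grips 50 to 56 mm wide. Point on its axis half-way up (24 mm); z up along the axis. Two or three of the three are present, on the counter to the left of the display base.
- pepper_a_mid (a point): White pepper pot with a flat black lid, round, 55 mm wide at the lid, narrower below, 62 mm high, closed and stiff; grips 45 to 51 mm wide on its upper half. It stands on the display base (on the control strip, close to the right of the dial). Point on its axis half-way up (31 mm); z up along the axis. Only one of pepper_a and pepper_b is present.
- pepper_b_mid (a point): White pepper pot with a flat black lid, round, 55 mm wide at the lid, narrower below, 62 mm high, closed and stiff; grips 45 to 51 mm wide on its upper half. It stands on the display base (on the plate). Point on its axis half-way up (31 mm); z up along the axis. Only one of pepper_a and pepper_b is present.
Things that resemble listed ones, but are neither listed nor needed, are in the scene too. Leave any blue look-alike of the part that bears pepper_a_mid alone.

How it is judged:
On the way, in this order (a step that is already met when the one before it is completed fails the run):
1. the pepper pot stands upright on the counter, released (height (world z) of each of pepper_a_mid, pepper_b_mid below 0.039 m and angle between each of pepper_a_mid, pepper_b_mid's own z axis and vertical below 0.15 rad and contact force between each of pepper_a, pepper_b and the fingers below 0.2 N), for 0.3 s.
2. every mustard pot stands upright on the plate, released (x of mustard_a_mid in the frame of plate_mid between -0.035 and 0.04 m and y of mustard_a_mid in the frame of plate_mid between -0.08 and 0.08 m and z of mustard_a_mid in the frame of plate_mid between 0.018 and 0.032 m and angle between each of mustard_a_mid, mustard_b_mid, mustard_c_mid's own z axis and vertical below 0.15 rad and contact force between each of mustard_a, mustard_b, mustard_c and the fingers below 0.2 N and x of mustard_b_mid in the frame of plate_mid between -0.035 and 0.04 m and y of mustard_b_mid in the frame of plate_mid between -0.08 and 0.08 m and z of mustard_b_mid in the frame of plate_mid between 0.018 and 0.032 m and x of mustard_c_mid in the frame of plate_mid between -0.035 and 0.04 m and y of mustard_c_mid in the frame of plate_mid between -0.08 and 0.08 m and z of mustard_c_mid in the frame of plate_mid between 0.018 and 0.032 m), for 0.3 s.
3. the dial is at the seventh click (value of joint dial between 3.52519 and 3.80519 rad and velocity of joint dial below 0.1 rad/s), for 0.3 s.
At the end, for the whole second after the job is handed in: The pepper pot stands on the counter (middle under 39 mm high, tilt under 0.15 rad); the mustard pots present stand on the plate (axis from -35 to 40 mm in x and within 80 mm in y of plate_mid, tilt under 0.15 rad), released; the dial reads 3.67 rad (seventh click) within 0.14 (all of step 1 and all of step 2 and value of joint dial between 3.52519 and 3.80519 rad); the robot touches nothing.
It fails at once if the notebook or the bell is pushed more than 40 mm (distance of any of notebook, bell from where it was at the start of the episode above 0.04 m).
Of pepper_a, pepper_b only 1 to 1 are there at a start; the rules pass over those that are not, and their reading is None.
Of mustard_a, mustard_b, mustard_c only 2 to 3 are there at a start; the rules pass over those that are not, and their reading is None.
At some moment in a run one of mustard_a, mustard_b, mustard_c may be knocked a few centimetres aside while the robot is not near it.
It also fails if it takes over 208 s, if anything falls off the work surface, if the arm or the gripper's body presses on something with over 40 N, if the wrist force passes 120 N, or if a joint passes its speed limit or range.

ROBOT

A 6-joint arm with a two-finger parallel gripper is mounted at the origin on a cart in front of the work surface, level with it; the furniture and walls round the work are solid. World frame = base frame: x ahead of the robot, y to its left, z up, the work surface at z = 0. Lengths are in m, angles in rad, forces in N, time in s.
With the tool pointing down it reaches from about 0.425 to 0.95 m from the base axis. Payload 3.5 kg.
Tool frame: the origin (TCP) lies between the finger pads; the fingertips stand 25 mm ahead of it and the grasp point (between the pads) lies 6 mm ahead of it (ctrl.finger_overhang is the distance from the TCP to the fingertips, in m); x points along the fingers, y is the direction in which the jaws open and shut, and the axes are right-handed (so a half turn about x gives the same grasp; the last joint's range is limited). The gripper opens to 85 mm and grips with 20 to 120 N. Pads are 22 mm wide; open, the fingers measure 114 mm over their backs; the gripper's body (76 mm by 85 mm) begins 54 mm behind the grasp point. The pads swing forward as they close: fully open they stand 13 mm farther back than shut.
Start: joints at [1, 0.286, 1.577, -0, 1.279, -0.15], TCP at [0.276, 0.616, 0.256] pointing down, gripper open.
Joint ranges: [-2.77, 2.77], [-0.9, 2.22], [0.21, 2.48], [-1.53, 4.67], [0.24, 2.81], [-2.84, 2.84]. Speed limits (rad/s): [2.79, 2.79, 3.14, 3.14, 3.14, 3.14].

INTERFACE

Orientations are given as a unit quaternion [x, y, z, w].
In Python, from plant import ctrl gives the robot as it stands.
- The arm moves only by the tool play_rows, never from a script. Its argument "targets" is a list of rows, each an object with "delta_pos": the shift along the world's x, y, z normalised to -1 to 1, where 1 is 1000 mm, a list of three; "delta_rot": the turn, a rotation vector about the world's x, y, z normalised to -1 to 1, where 1 is pi rad, a list of three; "claw": the finger opening in mm, from 0 to 85.4. In form: [{"delta_pos": [tx, ty, tz], "delta_rot": [wx, wy, wz], "claw": claw}, ...]. A call has 1 to 20 rows; each row is the pose to reach, as a shift and turn from the pose measured when the call began, turning the shorter way round; what a row does not reach only later rows make up. A row lasts 1/12 s, in which the tool goes at most 41.7 mm and 7.16 degrees, less where a joint would pass 70% of its speed; a pose out of reach is approached as far as the arm can. A call with a number of a shift or a turn outside -1 to 1 is refused whole. A call with a gripper value outside its range is refused whole. The fingers move at their own pace and stop on an object; "newtons" is the grip in N (left out, the last holds). Time passes only in rows, so rows that repeat a pose let the fingers close. It gives the time, the measured TCP pose, the force and the opening at its end, in the units of the state.
- ctrl.get_state(): the state, without advancing time (a new reading comes with each control period).
- ctrl.read_camera(name): name is "scene" or "top"; returns the picture (420x560x3 uint8, blue, green, red); there is no depth.
- ctrl.calibration(name): a dict with "fx", "fy", "cx", "cy" (pixels), "camera_from_world" (4x4, takes a point from world to camera coordinates). Camera axes: x right, y down, z forward; pixel columns grow to the right and rows downward; lengths in m; the calibration is good to about 2 mm. A picture is of the moment at which its call begins. calibration takes no time and is no camera call.
- ctrl.sign_off(): hands the job in, once; it reports no verdict.
The state is a dict: "time": time; "qpos": joint angles; "dq": joint speeds; "joint_efforts": joint torques, N m; "eef_pos": TCP position; "tcp_rot": TCP orientation; "contact_force": force on the tool from outside, world axes, zero at the start; "wrist_torque": the same for the moment, N m; "opening": opening from 0.0 (shut) to 1.0 (fully open).
Only numpy, scipy, OpenCV 4.12 (cv2) and the standard library are available. Lean on these libraries where they do the work, as an engineer would, in place of code of your own. Each camera call takes 0.05 s, during which the arm holds its last target. There are 200 camera calls.

## Working session

There is one attempt and no reset: what is moved stays moved. The work goes in short steps, Python scripts to look and compute and a tool call to move; the robot and the scene stay as the last step left them, time stands still between calls to the robot, and variables do not carry over. Pictures are saved under pics/ and viewed, about 12 in all and at most 16, crops included, and the job is handed in when it is done.

Besides the shell and the picture viewer there is one more tool, called after "Emit:" as a command line: name --argument value ..., lists and objects as JSON in quotes. play_rows: Moves the arm, as the interface text tells. Its arguments: {"type":"object","properties":{"targets":{"type":"array"},"newtons":{"type":"number"}},"required":["targets"]}

```bash
mkdir -p pics; ls; python3 - <<'E'
from plant import ctrl
import cv2
print(ctrl.get_state())
for n in("scene","top"):
    im=ctrl.read_camera(n); cv2.imwrite(f"pics/{n}0.png",im); print(ctrl.calibration(n))
print(ctrl.finger_overhang)
E
```

```text
pics
{'time': 0.0, 'qpos': array([ 9.99997015e-01,  2.87199370e-01,  1.57816256e+00, -1.34877144e-05,
        1.27860061e+00, -1.50015672e-01]), 'dq': array([-2.37267215e-05,  1.00989458e-04,  1.20360084e-03,  1.47016923e-04,
        2.44063608e-03, -6.84949489e-04]), 'joint_efforts': array([-8.84798283e-06, -4.05963814e+01, -2.92636800e+01, -1.29657524e-04,
        5.79869054e-03, -1.68544295e-05]), 'eef_pos': array([0.27538246, 0.61562102, 0.25493245]), 'tcp_rot': array([ 0.14688726,  0.6918055 , -0.14845858,  0.69122307]), 'contact_force': array([-0.12210687,  0.28878013, -0.93771584]), 'wrist_torque': array([ 0.03202139, -0.00095311, -0.036379  ]), 'opening': 0.9977936062679275}
{'fx': 506.7360739516474, 'fy': 506.7360739516474, 'cx': 279.8222153984395, 'cy': 210.13909692192902, 'camera_from_world': array([[ 0.99928977, -0.02937537,  0.02360185, -0.51362994],
       [ 0.00286085, -0.56538768, -0.82482034,  0.02694391],
       [ 0.0375736 ,  0.82430205, -0.56490208,  1.28803443],
       [ 0.        ,  0.        ,  0.        ,  1.        ]])}
{'fx': 433.80155217838006, 'fy': 433.80155217838006, 'cx': 276.3666339998524, 'cy': 210.04171092330066, 'camera_from_world': array([[-0.01426482, -0.99981644,  0.01279083, -0.09465797],
       [-0.98712929,  0.01204368, -0.15947012,  0.55036695],
       [ 0.1592868 , -0.01490101, -0.98711989,  1.10789559],
       [ 0.        ,  0.        ,  0.        ,  1.        ]])}
0.025
```

View pics/scene0.png

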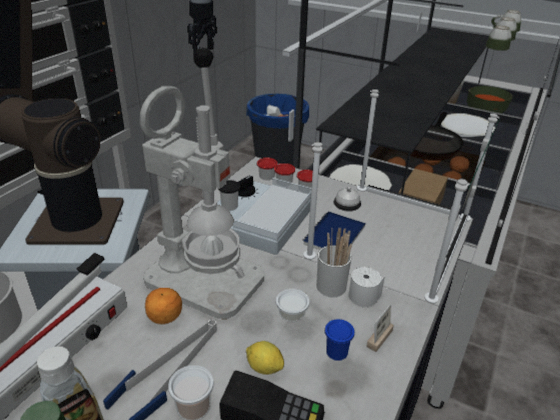

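View pics/top0.png

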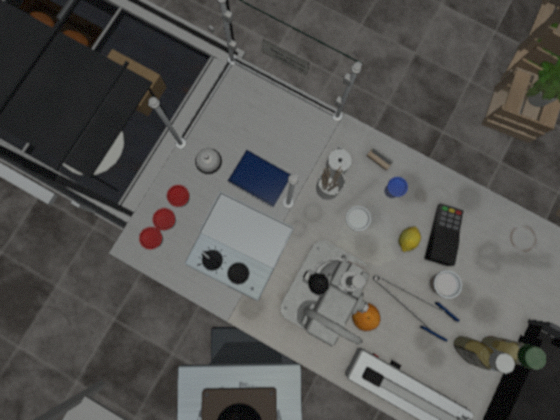

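The scene view shows three red lids (267,163), (285,170), (305,176). The pepper pot is at (230,190), right of the dial (245,187). The top view shows lids at (178,196), (164,219), (151,238), the dial at (212,260), the pepper pot at (238,272), and the bell and notebook behind. I'll zoom in for precise pixels.

```bash
cat > h.py <<'E'
import numpy as np, cv2
from plant import ctrl
def w2p(n,p):
    c=ctrl.calibration(n); q=c["camera_from_world"]@np.r_[p,1]
    return np.array([c["fx"]*q[0]/q[2]+c["cx"],c["fy"]*q[1]/q[2]+c["cy"]])
def p2w(n,uv,z):
    c=ctrl.calibration(n); T=c["camera_from_world"]; R,t=T[:3,:3],T[:3,3]
    d=R.T@np.array([(uv[0]-c["cx"])/c["fx"],(uv[1]-c["cy"])/c["fy"],1]); o=-R.T@t
    return o+d*(z-o[2])/d[2]
def lids(im):
    b,g,r=[im[...,i].astype(int) for i in range(3)]
    m=((r>70)&(r-g>50)&(r-b>50)).astype(np.uint8); 
    n,l,s,c=cv2.connectedComponentsWithStats(m)
    return [(c[i].round(1),s[i,4]) for i in range(1,n) if s[i,4]>40]
E
python3 - <<'E'
from h import *
im=cv2.imread("pics/top0.png"); 
for c,a in lids(im): print(c,a,p2w("top",c,.048).round(3))
cv2.imwrite("pics/c1.png",cv2.resize(im[160:340,115:335],None,fx=3.6,fy=3.3,interpolation=cv2.INTER_CUBIC))
E
```

```text
[177.7 195.4] 344 [0.591 0.16  0.048]
[156.7 228.4] 733 [0.504 0.213 0.048]
[368.5 318.5] 262 [ 0.265 -0.333  0.048]
```

View pics/c1.png

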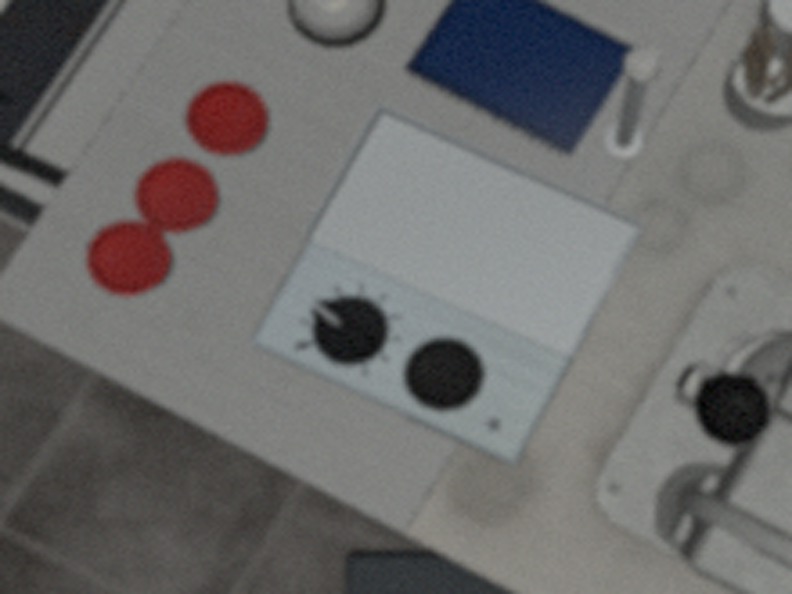

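```bash
python3 - <<'E'
from h import *
P=lambda x,y,z:p2w("top",((x+.5)/3.6-.5+115,(y+.5)/3.3-.5+160),z).round(4)
fl,fr=P(258,343,.05),P(518,460,.05); bl,br=P(382,112,.074),P(638,230,.074); ml,mr=P(310,243,.054),P(572,357,.054)
print("fl,fr,bl,br",fl,fr,bl,br,ml,mr)
for a,b in((fl,fr),(bl,br),(ml,mr)):
    d=a-b; print(np.linalg.norm(d), np.degrees(np.arctan2(d[1],d[0])))
for a,b in((fl,bl),(fr,br)):
    d=b-a; print(np.linalg.norm(d[:2]), np.degrees(np.arctan2(d[1],d[0])))
print("dial",P(350,330,.086),"pepper",P(444,374,.112),"tip",P(318,305,.088),"offmark",P(303,345,.05))
for n,c in(("m",(228,118)),("m",(177,194)),("m",(129,258))): print(n,P(*c,.048))
print("press sq",P(733,408,.4), "bell",P(337,0,.05),"note",P(518,70,.014))
th=np.radians(-24)  # placeholder print
for c,n in((P(625,145,0),"post1base"),): print(n,c)
# post bases in full picture
for uv in((338,117),(182,145)): print(p2w("top",uv,0).round(3))
E
```

```text
fl,fr,bl,br [0.4108 0.1331 0.05  ] [ 0.3181 -0.0529  0.05  ] [0.5894 0.0425 0.074 ] [ 0.4936 -0.1406  0.074 ] [0.4886 0.0962 0.054 ] [ 0.3967 -0.0923  0.054 ]
0.20782033105545764 63.50892654748518
0.20664764697426394 62.380924610377456
0.20970898883929606 64.00923149673613
0.20026562361024422 -26.897716100651888
0.19619260944286357 -26.551990821819107
dial [0.4183 0.0624 0.086 ] pepper [ 0.3838 -0.005   0.112 ] tip [0.4374 0.0846 0.088 ] offmark [0.4088 0.1008 0.05  ]
m [0.5911 0.1589 0.048 ]
m [0.5298 0.1948 0.048 ]
m [0.479  0.2281 0.048 ]
press sq [ 0.3587 -0.1693  0.4   ] bell [0.6877 0.0794 0.05  ] note [ 0.6361 -0.0544  0.014 ]
post1base [ 0.574  -0.1358  0.    ]
[ 0.824 -0.283  0.   ]
[0.745 0.161 0.   ]
```

```bash
cat >> h.py <<'E'
from scipy.spatial.transform import Rotation as Ro
def pose(yaw,tilt=0):
    "jaw yaw deg; tool down; tilt deg about world +y-ish radial: fingertips toward base"
    y=np.radians(yaw); Y=np.array([np.cos(y),np.sin(y),0]); X=np.array([0,0,-1.]); return Ro.from_matrix(np.c_[X,Y,np.cross(X,Y)])
def delta(p,yaw,tilt=0,phi=None,s=None):
    s=s or ctrl.get_state(); phi=np.arctan2(p[1],p[0]) if phi is None else phi
    T=Ro.from_rotvec(np.radians(tilt)*np.array([-np.sin(phi),np.cos(phi),0]))  # +: tips toward base
    R=T*pose(yaw); d=(R*Ro.from_quat(s["tcp_rot"]).inv()).as_rotvec()/np.pi
    print("dpos",(np.array(p)-s["eef_pos"]).round(4),"drot",d.round(4),"rows",int(np.ceil(max(np.linalg.norm(np.array(p)-s["eef_pos"])/.0417,np.linalg.norm(d)*180/7.16))), "toolx",R.apply([1,0,0]).round(2))
def st():
    s=ctrl.get_state(); R=Ro.from_quat(s["tcp_rot"]).as_matrix()
    print("t",round(s["time"],2),"p",s["eef_pos"].round(4),"q",s["qpos"].round(3),"X",R[:,0].round(3),"yaw",np.degrees(np.arctan2(R[1,1],R[0,1])).round(1),"F",s["contact_force"].round(1),"op",round(s["opening"]*85.4,1))
E
python3 - <<'E'
from h import *
st()
print(p2w("top",(115+200/3.6,160+420/3.3),0),p2w("top",(112,253),0))
delta([.36,.40,.30],-20)
delta([.43,.0,.30],-75)
E
```

```text
t 0.1 p [0.2754 0.6157 0.255 ] q [ 1.     0.287  1.578  0.     1.279 -0.15 ] X [-0.001 -0.002 -1.   ] yaw 65.9 F [ 0.3  0.2 -1.1] op 85.4
[0.35039578 0.18355732 0.        ] [0.4440125  0.34370816 0.        ]
dpos [ 0.0846 -0.2157  0.045 ] drot [ 2.000e-04 -7.000e-04 -4.772e-01] rows 12 toolx [ 0.  0. -1.]
dpos [ 0.1546 -0.6157  0.045 ] drot [-2.000e-04 -9.000e-04 -7.827e-01] rows 20 toolx [-0.  0. -1.]
```

Emit:
play_rows --targets '[{"delta_pos": [0.085,-0.216,0.045],"delta_rot": [0,0,-0.25],"claw": 75},{"delta_pos": [0.085,-0.216,0.045],"delta_rot": [0,0,-0.25],"claw": 75},{"delta_pos": [0.085,-0.216,0.045],"delta_rot": [0,0,-0.25],"claw": 75},{"delta_pos": [0.085,-0.216,0.045],"delta_rot": [0,0,-0.25],"claw": 75},{"delta_pos": [0.085,-0.216,0.045],"delta_rot": [0,0,-0.3],"claw": 75},{"delta_pos": [0.085,-0.216,0.045],"delta_rot": [0,0,-0.4],"claw": 75},{"delta_pos": [0.16,-0.616,0.045],"delta_rot": [0,0,-0.7827],"claw": 75},{"delta_pos": [0.16,-0.616,0.045],"delta_rot": [0,0,-0.7827],"claw": 75},{"delta_pos": [0.16,-0.616,0.045],"delta_rot": [0,0,-0.7827],"claw": 75},{"delta_pos": [0.16,-0.616,0.045],"delta_rot": [0,0,-0.7827],"claw": 75},{"delta_pos": [0.16,-0.616,0.045],"delta_rot": [0,0,-0.7827],"claw": 75},{"delta_pos": [0.16,-0.616,0.045],"delta_rot": [0,0,-0.7827],"claw": 75},{"delta_pos": [0.16,-0.616,0.045],"delta_rot": [0,0,-0.7827],"claw": 75},{"delta_pos": [0.16,-0.616,0.045],"delta_rot": [0,0,-0.7827],"claw": 75},{"delta_pos": [0.16,-0.616,0.045],"delta_rot": [0,0,-0.7827],"claw": 75},{"delta_pos": [0.16,-0.616,0.045],"delta_rot": [0,0,-0.7827],"claw": 75},{"delta_pos": [0.16,-0.616,0.045],"delta_rot": [0,0,-0.7827],"claw": 75},{"delta_pos": [0.16,-0.616,0.045],"delta_rot": [0,0,-0.7827],"claw": 75},{"delta_pos": [0.16,-0.616,0.045],"delta_rot": [0,0,-0.7827],"claw": 75},{"delta_pos": [0.16,-0.616,0.045],"delta_rot": [0,0,-0.7827],"claw": 75}]'

```text
time: 1.77
eef_pos: [0.4351, -0.0008, 0.2995]
tcp_rot: [-0.701, -0.091, 0.702, -0.089]
contact_force: [0.5, 0.5, -0.3]
opening: 0.879
```

```bash
python3 - <<'E'
from h import *
st()
delta([.384,-.005,.16],-75)
delta([.384,-.005,.16],-75,12)
E
```

```text
t 1.77 p [ 0.4351 -0.0008  0.2995] q [-2.370e-01 -3.030e-01  2.083e+00  2.000e-03  1.363e+00  1.078e+00] X [-0.001  0.002 -1.   ] yaw -75.4 F [ 0.5  0.5 -0.3] op 75.1
dpos [-0.0511 -0.0042 -0.1395] drot [-0.0008 -0.0004  0.0021] rows 4 toolx [-0.  0. -1.]
dpos [-0.0511 -0.0042 -0.1395] drot [0.0003 0.0662 0.0022] rows 4 toolx [-0.21  0.   -0.98]
```

Emit:
play_rows --targets '[{"delta_pos": [-0.051,-0.004,-0.05],"delta_rot": [0,0,0],"claw": 75},{"delta_pos": [-0.051,-0.004,-0.1],"delta_rot": [0,0,0],"claw": 75},{"delta_pos": [-0.051,-0.004,-0.13],"delta_rot": [0,0,0],"claw": 75},{"delta_pos": [-0.051,-0.004,-0.13],"delta_rot": [0,0,0],"claw": 75},{"delta_pos": [-0.051,-0.004,-0.13],"delta_rot": [0,0,0],"claw": 75},{"delta_pos": [-0.051,-0.004,-0.13],"delta_rot": [0,0,0],"claw": 75}]'

```text
time: 2.27
eef_pos: [0.3833, -0.0046, 0.1687]
tcp_rot: [-0.7, -0.091, 0.703, -0.089]
contact_force: [0.8, 0.9, 0.3]
opening: 0.88
```

```bash
python3 - <<'E'
from h import *
st()
im=ctrl.read_camera("scene");cv2.imwrite("pics/s1.png",cv2.resize(im[80:270,150:350],None,fx=3,fy=3,interpolation=cv2.INTER_CUBIC))
E
```

```text
t 2.27 p [ 0.3833 -0.0046  0.1687] q [-2.790e-01 -3.090e-01  2.334e+00  2.000e-03  1.122e+00  1.035e+00] X [-0.004  0.003 -1.   ] yaw -75.4 F [0.8 0.9 0.3] op 75.1
```

View pics/s1.png

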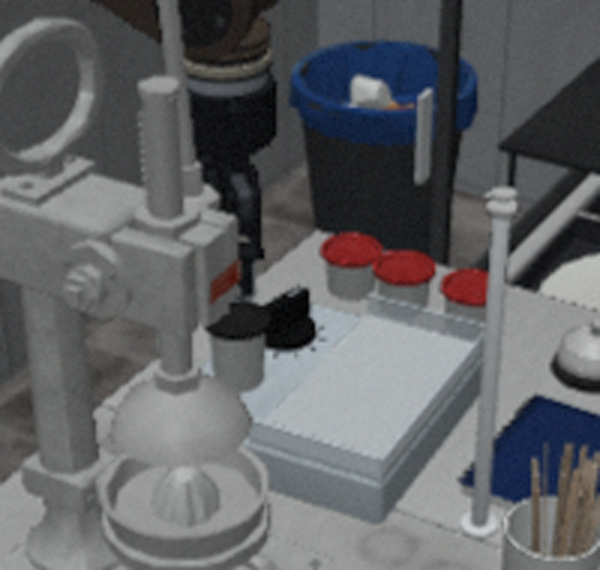

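The gripper hangs just above the pepper pot (crop 240,320). The mustard pots and dial are undisturbed, so I'll descend and grip.

Emit:
play_rows --targets '[{"delta_pos": [0.001,0,-0.03],"delta_rot": [0,0,0],"claw": 75},{"delta_pos": [0.001,0,-0.05],"delta_rot": [0,0,0],"claw": 75},{"delta_pos": [0.001,0,-0.07],"delta_rot": [0,0,0],"claw": 75},{"delta_pos": [0.001,0,-0.07],"delta_rot": [0,0,0],"claw": 75},{"delta_pos": [0.001,0,-0.07],"delta_rot": [0,0,0],"claw": 75},{"delta_pos": [0.001,0,-0.07],"delta_rot": [0,0,0],"claw": 35},{"delta_pos": [0.001,0,-0.07],"delta_rot": [0,0,0],"claw": 35},{"delta_pos": [0.001,0,-0.07],"delta_rot": [0,0,0],"claw": 35},{"delta_pos": [0.001,0,-0.07],"delta_rot": [0,0,0],"claw": 35},{"delta_pos": [0.001,0,-0.07],"delta_rot": [0,0,0],"claw": 35},{"delta_pos": [0.001,0,-0.07],"delta_rot": [0,0,0],"claw": 35},{"delta_pos": [0.001,0,-0.07],"delta_rot": [0,0,0],"claw": 35}]' --newtons 40

```text
time: 3.32
eef_pos: [0.3878, -0.0054, 0.1032]
tcp_rot: [0.703, 0.09, -0.7, 0.09]
contact_force: [-1.2, 0.4, 6.0]
opening: 0.572
```

```bash
python3 - <<'E'
from h import *
st()
E
```

```text
t 3.32 p [ 0.3878 -0.0054  0.1032] q [-0.278 -0.185  2.373  0.003  0.949  1.036] X [ 0.005  0.001 -1.   ] yaw -75.4 F [-1.2  0.4  6. ] op 48.9
```

Emit:
play_rows --targets '[{"delta_pos": [0.001,0,0.04],"delta_rot": [0,0,0],"claw": 35},{"delta_pos": [0.01,0,0.08],"delta_rot": [0,0,0],"claw": 35},{"delta_pos": [0.02,0,0.1],"delta_rot": [0,0,0],"claw": 35},{"delta_pos": [0.03,0.1,0.1],"delta_rot": [0,0,0.167],"claw": 35},{"delta_pos": [0.03,0.1,0.1],"delta_rot": [0,0,0.167],"claw": 35},{"delta_pos": [0.027,0.195,0.1],"delta_rot": [0,0,0.167],"claw": 35},{"delta_pos": [0.027,0.195,0.1],"delta_rot": [0,0,0.167],"claw": 35},{"delta_pos": [0.027,0.195,0.1],"delta_rot": [0,0,0.167],"claw": 35},{"delta_pos": [0.027,0.195,0.1],"delta_rot": [0,0,0.167],"claw": 35},{"delta_pos": [0.027,0.195,0.05],"delta_rot": [0,0,0.167],"claw": 35},{"delta_pos": [0.027,0.195,0.02],"delta_rot": [0,0,0.167],"claw": 35},{"delta_pos": [0.027,0.195,-0.02],"delta_rot": [0,0,0.167],"claw": 35},{"delta_pos": [0.027,0.195,-0.02],"delta_rot": [0,0,0.167],"claw": 35},{"delta_pos": [0.027,0.195,-0.02],"delta_rot": [0,0,0.167],"claw": 35}]'

```text
time: 4.48
eef_pos: [0.4131, 0.1889, 0.0816]
tcp_rot: [-0.654, -0.269, 0.655, -0.268]
contact_force: [0.2, -0.2, -0.5]
opening: 0.569
```

```bash
python3 - <<'E'
from h import *
st(); delta([.415,.19,.054],-45)
im=ctrl.read_camera("scene");cv2.imwrite("pics/s2.png",cv2.resize(im[80:270,150:350],None,fx=3,fy=3,interpolation=cv2.INTER_CUBIC))
E
```

```text
t 4.48 p [0.4131 0.1889 0.0816] q [0.204 0.027 2.227 0.003 0.89  0.993] X [-0.002  0.002 -1.   ] yaw -45.4 F [ 0.2 -0.2 -0.5] op 48.6
dpos [ 0.0019  0.0011 -0.0276] drot [-0.0006 -0.0007  0.002 ] rows 1 toolx [-0.  0. -1.]
```

View pics/s2.png

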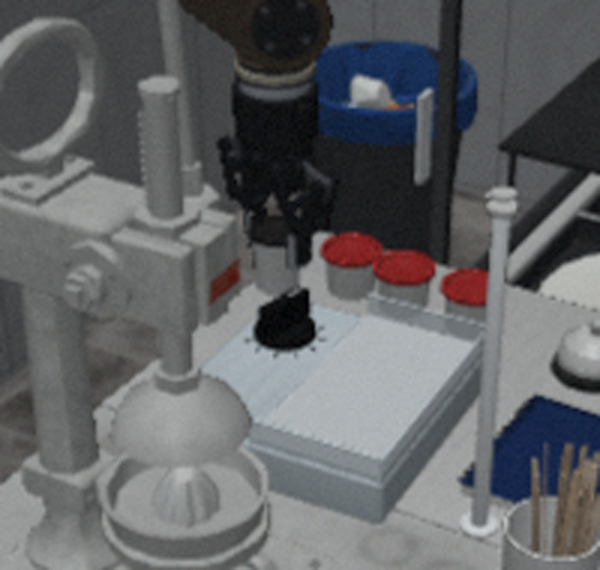

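The pepper pot is held upright (crop 270,260), left of the unit and clear of the mustard pots. I'll lower it and release.

Emit:
play_rows --targets '[{"delta_pos": [0.002,0.001,-0.015],"delta_rot": [0,0,0],"claw": 35},{"delta_pos": [0.002,0.001,-0.024],"delta_rot": [0,0,0],"claw": 35},{"delta_pos": [0.002,0.001,-0.029],"delta_rot": [0,0,0],"claw": 35},{"delta_pos": [0.002,0.001,-0.029],"delta_rot": [0,0,0],"claw": 35},{"delta_pos": [0.002,0.001,-0.029],"delta_rot": [0,0,0],"claw": 35},{"delta_pos": [0.002,0.001,-0.029],"delta_rot": [0,0,0],"claw": 72},{"delta_pos": [0.002,0.001,-0.029],"delta_rot": [0,0,0],"claw": 72},{"delta_pos": [0.002,0.001,-0.029],"delta_rot": [0,0,0],"claw": 72},{"delta_pos": [0.002,0.001,-0.029],"delta_rot": [0,0,0],"claw": 72},{"delta_pos": [0.002,0.001,-0.029],"delta_rot": [0,0,0],"claw": 72},{"delta_pos": [0.002,0.001,0.01],"delta_rot": [0,0,0],"claw": 72},{"delta_pos": [0.002,0.001,0.05],"delta_rot": [0,0,0],"claw": 72},{"delta_pos": [0.002,0.001,0.09],"delta_rot": [0,0,0],"claw": 82},{"delta_pos": [0.002,0.001,0.12],"delta_rot": [0,0,0],"claw": 82},{"delta_pos": [0.0,-0.05,0.15],"delta_rot": [0,0,0],"claw": 82},{"delta_pos": [0.0,-0.1,0.15],"delta_rot": [0,0,0],"claw": 82},{"delta_pos": [0.0,-0.15,0.15],"delta_rot": [0,0,0],"claw": 82},{"delta_pos": [0.0,-0.19,0.15],"delta_rot": [0,0,0],"claw": 82},{"delta_pos": [0.0,-0.22,0.15],"delta_rot": [0,0,0],"claw": 82},{"delta_pos": [0.0,-0.22,0.15],"delta_rot": [0,0,0],"claw": 82}]'

```text
time: 6.2
eef_pos: [0.4152, -0.0341, 0.2347]
tcp_rot: [0.656, 0.267, -0.653, 0.268]
contact_force: [-0.6, 0.3, 0.8]
opening: 0.962
```

```bash
python3 - <<'E'
from h import *
st()
im=ctrl.read_camera("top")
for c,a in lids(im): print(c,a,p2w("top",c,.048).round(3))
cv2.imwrite("pics/t3.png",cv2.resize(im[160:340,115:335],None,fx=3.6,fy=3.3,interpolation=cv2.INTER_CUBIC))
E
```

```text
t 6.2 p [ 0.4152 -0.0341  0.2347] q [-0.328 -0.303  2.202  0.003  1.238  0.465] X [ 0.005  0.001 -1.   ] yaw -45.5 F [-0.6  0.3  0.8] op 82.2
[177.6 195.3] 354 [0.591 0.16  0.048]
[156.8 228.4] 744 [0.504 0.212 0.048]
[368.6 318.8] 319 [ 0.264 -0.333  0.048]
```

View pics/t3.png

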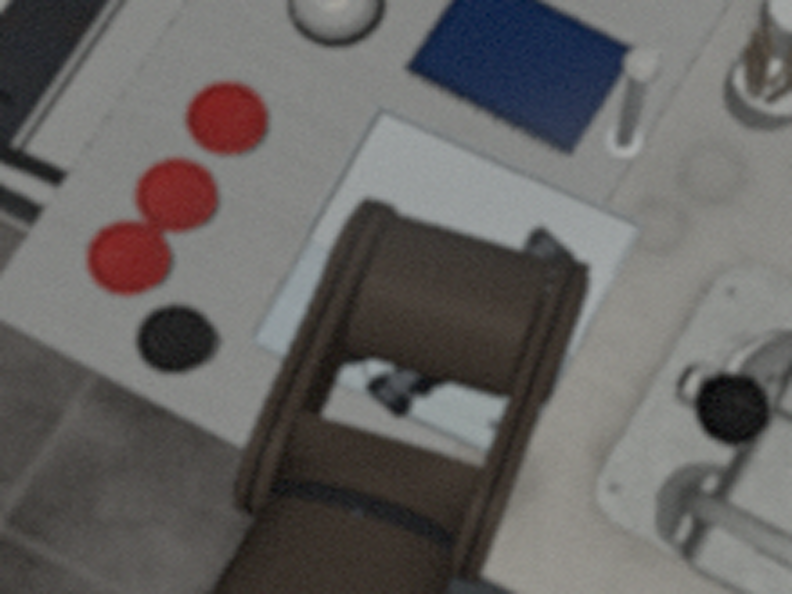

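The pepper pot stands at crop (177,338), upright. The three lids are unmoved and the bell and notebook are untouched. Next is mustard 1 at (0.591,0.160).

Emit:
play_rows --targets '[{"delta_pos": [0.09,0.1,-0.05],"delta_rot": [0,0,-0.247],"claw": 82},{"delta_pos": [0.09,0.1,-0.05],"delta_rot": [0,0,-0.247],"claw": 82},{"delta_pos": [0.09,0.1,-0.05],"delta_rot": [0,0,-0.247],"claw": 82},{"delta_pos": [0.176,0.194,-0.09],"delta_rot": [0,0,-0.247],"claw": 82},{"delta_pos": [0.176,0.194,-0.09],"delta_rot": [0,0,-0.247],"claw": 82},{"delta_pos": [0.176,0.194,-0.09],"delta_rot": [0,0,-0.247],"claw": 82},{"delta_pos": [0.176,0.194,-0.09],"delta_rot": [0,0,-0.247],"claw": 82},{"delta_pos": [0.176,0.194,-0.09],"delta_rot": [0,0,-0.247],"claw": 82},{"delta_pos": [0.176,0.194,-0.09],"delta_rot": [0,0,-0.247],"claw": 82},{"delta_pos": [0.176,0.194,-0.09],"delta_rot": [0,0,-0.247],"claw": 82}]'

```text
time: 7.08
eef_pos: [0.591, 0.1588, 0.1443]
tcp_rot: [0.708, -0.001, -0.706, 0.001]
contact_force: [-0.0, -0.3, 0.5]
opening: 0.96
```

```bash
python3 - <<'E'
from h import *
st(); delta([.591,.16,.034],-90)
im=ctrl.read_camera("scene");cv2.imwrite("pics/s4.png",cv2.resize(im[80:270,150:350],None,fx=3,fy=3,interpolation=cv2.INTER_CUBIC))
E
```

```text
t 7.08 p [0.591  0.1588 0.1443] q [ 0.098  0.263  1.823 -0.005  1.054  1.672] X [ 0.002 -0.004 -1.   ] yaw -90.0 F [-0.  -0.3  0.5] op 82.0
dpos [-0.      0.0012 -0.1103] drot [0.0012 0.0008 0.0001] rows 3 toolx [ 0.  0. -1.]
```

View pics/s4.png

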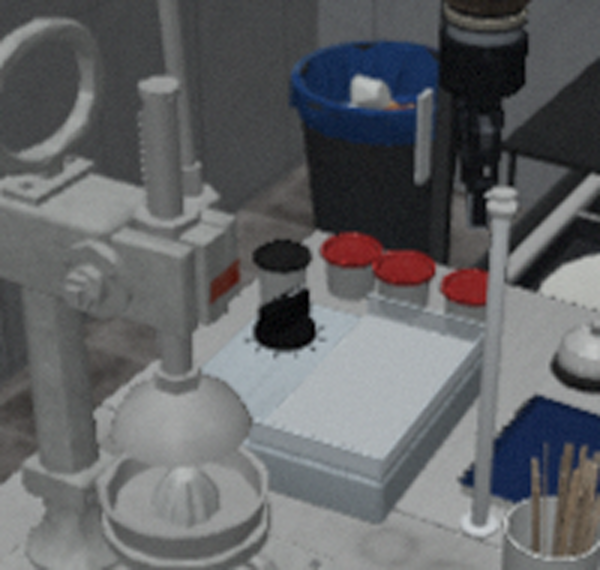

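The gripper hovers above mustard 1, with the lid at crop (470,287). The pepper pot is upright behind the dial. I'll descend and grip.

Emit:
play_rows --targets '[{"delta_pos": [0,0.001,-0.035],"delta_rot": [0,0,0],"claw": 82},{"delta_pos": [0,0.001,-0.07],"delta_rot": [0,0,0],"claw": 82},{"delta_pos": [0,0.001,-0.095],"delta_rot": [0,0,0],"claw": 82},{"delta_pos": [0,0.001,-0.11],"delta_rot": [0,0,0],"claw": 82},{"delta_pos": [0,0.001,-0.11],"delta_rot": [0,0,0],"claw": 82},{"delta_pos": [0,0.001,-0.11],"delta_rot": [0,0,0],"claw": 82},{"delta_pos": [0,0.001,-0.11],"delta_rot": [0,0,0],"claw": 40},{"delta_pos": [0,0.001,-0.11],"delta_rot": [0,0,0],"claw": 40},{"delta_pos": [0,0.001,-0.11],"delta_rot": [0,0,0],"claw": 40},{"delta_pos": [0,0.001,-0.11],"delta_rot": [0,0,0],"claw": 40},{"delta_pos": [0,0.001,-0.11],"delta_rot": [0,0,0],"claw": 40},{"delta_pos": [0,0.001,-0.11],"delta_rot": [0,0,0],"claw": 40},{"delta_pos": [0,0.001,-0.11],"delta_rot": [0,0,0],"claw": 40}]'

```text
time: 8.22
eef_pos: [0.5931, 0.1592, 0.0382]
tcp_rot: [0.71, -0.002, -0.704, 0.001]
contact_force: [-0.8, -1.2, 7.0]
opening: 0.628
```

```bash
python3 - <<'E'
from h import *
st()
ex=np.array([.8934,-.4493,0]);ey=np.array([.4493,.8934,0]);pm=np.array([.49,-.023,0])
for y in(-.07,0,.07): print((pm-.003*ex+y*ey).round(4))
E
```

```text
t 8.22 p [0.5931 0.1592 0.0382] q [ 0.099  0.414  1.853 -0.006  0.866  1.675] X [ 0.008 -0.004 -1.   ] yaw -90.1 F [-0.8 -1.2  7. ] op 53.6
[ 0.4559 -0.0842  0.    ]
[ 0.4873 -0.0217  0.    ]
[0.5188 0.0409 0.    ]
```

Emit:
play_rows --targets '[{"delta_pos": [0,0,0.04],"delta_rot": [0,0,0],"claw": 40},{"delta_pos": [0,0,0.08],"delta_rot": [0,0,0],"claw": 40},{"delta_pos": [-0.02,-0.03,0.11],"delta_rot": [0,0,0.1],"claw": 40},{"delta_pos": [-0.105,-0.18,0.11],"delta_rot": [0,0,0.35],"claw": 40},{"delta_pos": [-0.105,-0.18,0.11],"delta_rot": [0,0,0.35],"claw": 40},{"delta_pos": [-0.105,-0.18,0.11],"delta_rot": [0,0,0.35],"claw": 40},{"delta_pos": [-0.105,-0.18,0.11],"delta_rot": [0,0,0.35],"claw": 40},{"delta_pos": [-0.105,-0.18,0.11],"delta_rot": [0,0,0.35],"claw": 40},{"delta_pos": [-0.105,-0.18,0.11],"delta_rot": [0,0,0.35],"claw": 40},{"delta_pos": [-0.135,-0.24,0.1],"delta_rot": [0,0,0.35],"claw": 40},{"delta_pos": [-0.135,-0.24,0.1],"delta_rot": [0,0,0.35],"claw": 40},{"delta_pos": [-0.135,-0.24,0.1],"delta_rot": [0,0,0.35],"claw": 40},{"delta_pos": [-0.135,-0.24,0.1],"delta_rot": [0,0,0.35],"claw": 40}]'

```text
time: 9.3
eef_pos: [0.4574, -0.0819, 0.1384]
tcp_rot: [0.607, 0.369, -0.6, 0.368]
contact_force: [0.0, 0.2, -0.7]
opening: 0.627
```

```bash
python3 - <<'E'
from h import *
st(); delta([.457,-.082,.0935],-27)
im=ctrl.read_camera("top")
for c,a in lids(im): print(c,a,p2w("top",c,.048).round(3))
im=np.hstack([im[160:340,115:335],ctrl.read_camera("scene")[80:260,150:350]])
cv2.imwrite("pics/t5.png",cv2.resize(im,(800,340),interpolation=cv2.INTER_CUBIC))
E
```

```text
t 9.3 p [ 0.4574 -0.0819  0.1384] q [-0.4   -0.052  2.18   0.009  1.009  0.069] X [ 0.008  0.005 -1.   ] yaw -27.2 F [ 0.   0.2 -0.7] op 53.6
dpos [-0.0004 -0.0001 -0.0449] drot [-0.0017  0.0024  0.001 ] rows 2 toolx [ 0.  0. -1.]
[156.8 228.4] 749 [0.504 0.212 0.048]
[368.4 318.9] 319 [ 0.264 -0.333  0.048]
```

View pics/t5.png

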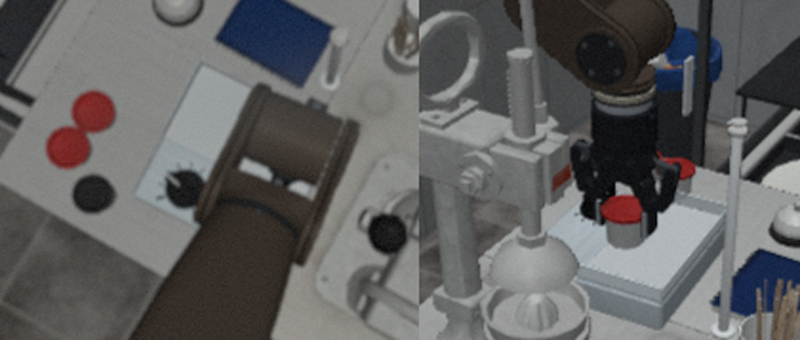

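Mustard 1 hangs upright over the right end of the plate, clear of the press. I'll lower and release it.

Emit:
play_rows --targets '[{"delta_pos": [0,0,-0.02],"delta_rot": [-0.002,0.002,0],"claw": 40},{"delta_pos": [0,0,-0.035],"delta_rot": [-0.002,0.002,0],"claw": 40},{"delta_pos": [0,0,-0.046],"delta_rot": [-0.002,0.002,0],"claw": 40},{"delta_pos": [0,0,-0.046],"delta_rot": [-0.002,0.002,0],"claw": 40},{"delta_pos": [0,0,-0.047],"delta_rot": [-0.002,0.002,0],"claw": 40},{"delta_pos": [0,0,-0.047],"delta_rot": [0,0,0],"claw": 74},{"delta_pos": [0,0,-0.047],"delta_rot": [0,0,0],"claw": 74},{"delta_pos": [0,0,-0.047],"delta_rot": [0,0,0],"claw": 74},{"delta_pos": [0,0,-0.047],"delta_rot": [0,0,0],"claw": 74},{"delta_pos": [0,0,-0.047],"delta_rot": [0,0,0],"claw": 74},{"delta_pos": [0,0,-0.01],"delta_rot": [0,0,0],"claw": 74},{"delta_pos": [0,0,0.03],"delta_rot": [0,0,0],"claw": 74},{"delta_pos": [0,0,0.06],"delta_rot": [0,0,0],"claw": 82},{"delta_pos": [0.03,0.06,0.06],"delta_rot": [0,0,-0.1],"claw": 82},{"delta_pos": [0.073,0.277,0.02],"delta_rot": [0,0,-0.35],"claw": 82},{"delta_pos": [0.073,0.277,0.02],"delta_rot": [0,0,-0.35],"claw": 82},{"delta_pos": [0.073,0.277,0.02],"delta_rot": [0,0,-0.35],"claw": 82},{"delta_pos": [0.073,0.277,0.02],"delta_rot": [0,0,-0.35],"claw": 82},{"delta_pos": [0.073,0.277,0.02],"delta_rot": [0,0,-0.35],"claw": 82},{"delta_pos": [0.073,0.277,0.02],"delta_rot": [0,0,-0.35],"claw": 82}]'

```text
time: 11.07
eef_pos: [0.5238, 0.1633, 0.1644]
tcp_rot: [0.701, 0.114, -0.694, 0.116]
contact_force: [0.8, -0.2, -0.3]
opening: 0.959
```

```bash
python3 - <<'E'
from h import *
st(); delta([.53,.195,.034],-90)
im=ctrl.read_camera("top")
for c,a in lids(im): print(c,a,p2w("top",c,.048).round(3),p2w("top",c,.102).round(3))
cv2.imwrite("pics/t6.png",cv2.resize(im[130:340,95:335],(800,600),interpolation=cv2.INTER_CUBIC))
E
```

```text
t 11.07 p [0.5238 0.1633 0.1644] q [ 0.118  0.101  1.97  -0.004  1.061  1.365] X [ 0.01  -0.002 -1.   ] yaw -71.3 F [ 0.8 -0.2 -0.3] op 81.9
dpos [ 0.0062  0.0317 -0.1304] drot [ 0.0012  0.0032 -0.1038] rows 4 toolx [ 0.  0. -1.]
[172.  220.2] 41 [0.525 0.173 0.048] [0.517 0.161 0.102]
[267.6 243.3] 379 [ 0.461 -0.078  0.048] [ 0.456 -0.078  0.102]
[368.3 318.8] 319 [ 0.264 -0.333  0.048] [ 0.269 -0.321  0.102]
```

View pics/t6.png

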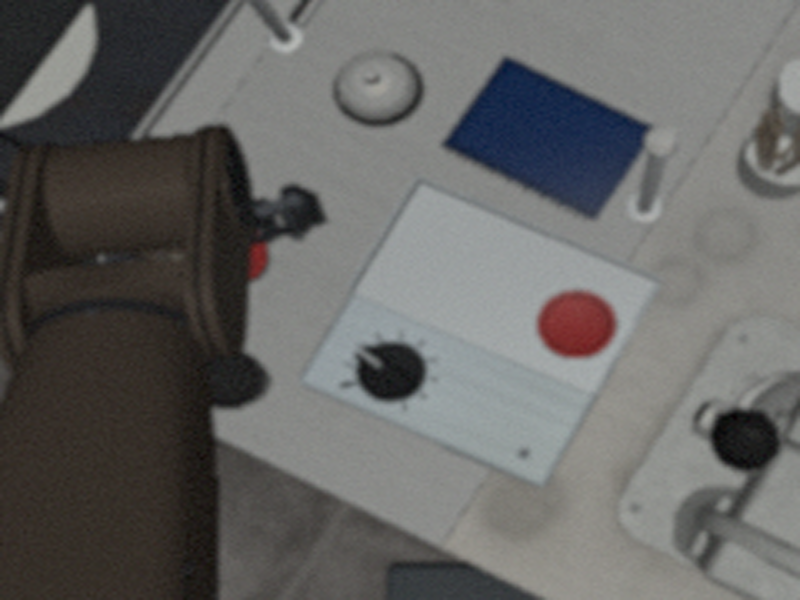

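Mustard 1 stands at (0.456,-0.078), which is about (-0.006,-0.064) in the plate frame. The arm hides the other two pots from the top camera, so I'll check them in the scene camera.

```bash
python3 - <<'E'
from h import *
im=ctrl.read_camera("scene")
for c,a in lids(im): print(c,a,p2w("scene",c,.048).round(3))
for p in((.53,.195,.048),(.479,.228,.048)): print(w2p("scene",p).round(1))
E
```

```text
[489.5  97.4] 94 [1.33  0.74  0.048]
[275.7 165.8] 360 [0.507 0.204 0.048]
[258.4 206.9] 302 [ 0.459 -0.006  0.048]
[ 51.  325.5] 456 [ 0.078 -0.399  0.048]
[161.4 301. ] 691 [ 0.271 -0.336  0.048]
[283.8 167.5]
[265.8 161.7]
```

Emit:
play_rows --targets '[{"delta_pos": [0.006,0.032,-0.02],"delta_rot": [0.001,0.003,-0.104],"claw": 82},{"delta_pos": [0.006,0.032,-0.04],"delta_rot": [0.001,0.003,-0.104],"claw": 82},{"delta_pos": [0.006,0.032,-0.06],"delta_rot": [0.001,0.003,-0.104],"claw": 82},{"delta_pos": [0.006,0.032,-0.09],"delta_rot": [0.001,0.003,-0.104],"claw": 82},{"delta_pos": [0.006,0.032,-0.115],"delta_rot": [0.001,0.003,-0.104],"claw": 82},{"delta_pos": [0.006,0.032,-0.13],"delta_rot": [0.001,0.003,-0.104],"claw": 82},{"delta_pos": [0.006,0.032,-0.13],"delta_rot": [0.001,0.003,-0.104],"claw": 82},{"delta_pos": [0.006,0.032,-0.13],"delta_rot": [0.001,0.003,-0.104],"claw": 82},{"delta_pos": [0.006,0.032,-0.13],"delta_rot": [0.001,0.003,-0.104],"claw": 40},{"delta_pos": [0.006,0.032,-0.13],"delta_rot": [0.001,0.003,-0.104],"claw": 40},{"delta_pos": [0.006,0.032,-0.13],"delta_rot": [0.001,0.003,-0.104],"claw": 40},{"delta_pos": [0.006,0.032,-0.13],"delta_rot": [0.001,0.003,-0.104],"claw": 40},{"delta_pos": [0.006,0.032,-0.13],"delta_rot": [0.001,0.003,-0.104],"claw": 40},{"delta_pos": [0.006,0.032,-0.13],"delta_rot": [0.001,0.003,-0.104],"claw": 40},{"delta_pos": [0.006,0.032,-0.13],"delta_rot": [0.001,0.003,-0.104],"claw": 40}]'

```text
time: 12.42
eef_pos: [0.5311, 0.1976, 0.0359]
tcp_rot: [0.708, 0.003, -0.706, 0.003]
contact_force: [-1.5, -2.6, 6.4]
opening: 0.636
```

```bash
python3 - <<'E'
from h import *
st(); z=ctrl.get_state()["eef_pos"][2]; delta([.487,-.017,z+.054],-27)
E
```

```text
t 12.42 p [0.5311 0.1976 0.0359] q [1.770e-01 3.340e-01 1.970e+00 1.000e-03 8.340e-01 1.739e+00] X [ 0.003  0.001 -1.   ] yaw -89.5 F [-1.5 -2.6  6.4] op 54.3
dpos [-0.0441 -0.2146  0.054 ] drot [-0.0009  0.0006  0.3474] rows 9 toolx [ 0.  0. -1.]
```

Emit:
play_rows --targets '[{"delta_pos": [0,0,0.04],"delta_rot": [0,0,0],"claw": 40},{"delta_pos": [0,0,0.08],"delta_rot": [0,0,0],"claw": 40},{"delta_pos": [0,-0.03,0.12],"delta_rot": [0,0,0.1],"claw": 40},{"delta_pos": [-0.044,-0.215,0.12],"delta_rot": [0,0,0.347],"claw": 40},{"delta_pos": [-0.044,-0.215,0.12],"delta_rot": [0,0,0.347],"claw": 40},{"delta_pos": [-0.044,-0.215,0.12],"delta_rot": [0,0,0.347],"claw": 40},{"delta_pos": [-0.044,-0.215,0.12],"delta_rot": [0,0,0.347],"claw": 40},{"delta_pos": [-0.044,-0.215,0.12],"delta_rot": [0,0,0.347],"claw": 40},{"delta_pos": [-0.044,-0.215,0.12],"delta_rot": [0,0,0.347],"claw": 40},{"delta_pos": [-0.044,-0.215,0.12],"delta_rot": [0,0,0.347],"claw": 40},{"delta_pos": [-0.044,-0.215,0.12],"delta_rot": [0,0,0.347],"claw": 40},{"delta_pos": [-0.044,-0.215,0.12],"delta_rot": [0,0,0.347],"claw": 40},{"delta_pos": [-0.044,-0.215,0.1],"delta_rot": [0,0,0.347],"claw": 40}]'

```text
time: 13.5
eef_pos: [0.4899, -0.0182, 0.14]
tcp_rot: [0.606, 0.368, -0.6, 0.371]
contact_force: [0.9, -0.2, -1.1]
opening: 0.636
```

```bash
python3 - <<'E'
from h import *
st(); delta([.487,-.017,.0895],-27)
E
```

```text
t 13.5 p [ 0.4899 -0.0182  0.14  ] q [-0.246  0.004  2.122  0.004  1.007  0.223] X [ 0.01   0.001 -1.   ] yaw -27.0 F [ 0.9 -0.2 -1.1] op 54.3
dpos [-0.0029  0.0012 -0.0505] drot [-0.0003  0.003   0.    ] rows 2 toolx [ 0.  0. -1.]
```

Emit:
play_rows --targets '[{"delta_pos": [-0.003,0.001,-0.02],"delta_rot": [0,0.003,0],"claw": 40},{"delta_pos": [-0.003,0.001,-0.04],"delta_rot": [0,0.003,0],"claw": 40},{"delta_pos": [-0.003,0.001,-0.051],"delta_rot": [0,0.003,0],"claw": 40},{"delta_pos": [-0.003,0.001,-0.051],"delta_rot": [0,0.003,0],"claw": 40},{"delta_pos": [-0.003,0.001,-0.052],"delta_rot": [0,0.003,0],"claw": 40},{"delta_pos": [-0.003,0.001,-0.052],"delta_rot": [0,0.003,0],"claw": 74},{"delta_pos": [-0.003,0.001,-0.052],"delta_rot": [0,0.003,0],"claw": 74},{"delta_pos": [-0.003,0.001,-0.052],"delta_rot": [0,0.003,0],"claw": 74},{"delta_pos": [-0.003,0.001,-0.052],"delta_rot": [0,0.003,0],"claw": 74},{"delta_pos": [-0.003,0.001,-0.052],"delta_rot": [0,0.003,0],"claw": 74},{"delta_pos": [-0.003,0.001,-0.02],"delta_rot": [0,0,0],"claw": 74},{"delta_pos": [-0.003,0.001,0.02],"delta_rot": [0,0,0],"claw": 74},{"delta_pos": [-0.003,0,0.05],"delta_rot": [0,0,-0.1],"claw": 82},{"delta_pos": [-0.003,0,0.05],"delta_rot": [0,0,-0.2],"claw": 82},{"delta_pos": [0,0,0.05],"delta_rot": [0,0,-0.35],"claw": 82},{"delta_pos": [0,0,0.05],"delta_rot": [0,0,-0.35],"claw": 82},{"delta_pos": [0,0,0.05],"delta_rot": [0,0,-0.35],"claw": 82},{"delta_pos": [0,0,0.05],"delta_rot": [0,0,-0.35],"claw": 82},{"delta_pos": [0,0,0.05],"delta_rot": [0,0,-0.35],"claw": 82},{"delta_pos": [0,0,0.05],"delta_rot": [0,0,-0.35],"claw": 82}]'

```text
time: 15.17
eef_pos: [0.4898, -0.0182, 0.19]
tcp_rot: [0.708, 0.03, -0.704, 0.036]
contact_force: [0.0, 0.5, -0.6]
opening: 0.962
```

```bash
python3 - <<'E'
from h import *
st(); delta([.479,.228,.10],-90)
im=ctrl.read_camera("top")
for c,a in lids(im): print(c,a,p2w("top",c,.048).round(3),p2w("top",c,.102).round(3))
E
```

```text
t 15.17 p [ 0.4898 -0.0182  0.19  ] q [-0.242 -0.063  2.085 -0.006  1.112  1.239] X [ 0.006 -0.007 -1.   ] yaw -84.7 F [ 0.   0.5 -0.6] op 82.1
dpos [-0.0108  0.2462 -0.09  ] drot [ 0.0025  0.0018 -0.0297] rows 7 toolx [ 0.  0. -1.]
[150.2 237.7] 375 [0.479 0.229 0.048] [0.474 0.214 0.102]
[267.6 243.3] 381 [ 0.461 -0.078  0.048] [ 0.456 -0.078  0.102]
[240.9 240.5] 43 [ 0.469 -0.008  0.048] [ 0.464 -0.012  0.102]
[368.4 318.9] 334 [ 0.264 -0.333  0.048] [ 0.269 -0.321  0.102]
```

Emit:
play_rows --targets '[{"delta_pos": [-0.011,0.247,-0.01],"delta_rot": [0.002,0.002,-0.03],"claw": 82},{"delta_pos": [-0.011,0.247,-0.01],"delta_rot": [0.002,0.002,-0.03],"claw": 82},{"delta_pos": [-0.011,0.247,-0.01],"delta_rot": [0.002,0.002,-0.03],"claw": 82},{"delta_pos": [-0.011,0.247,-0.01],"delta_rot": [0.002,0.002,-0.03],"claw": 82},{"delta_pos": [-0.011,0.247,-0.01],"delta_rot": [0.002,0.002,-0.03],"claw": 82},{"delta_pos": [-0.011,0.247,-0.01],"delta_rot": [0.002,0.002,-0.03],"claw": 82},{"delta_pos": [-0.011,0.247,-0.03],"delta_rot": [0.002,0.002,-0.03],"claw": 82},{"delta_pos": [-0.011,0.247,-0.07],"delta_rot": [0.002,0.002,-0.03],"claw": 82},{"delta_pos": [-0.011,0.247,-0.07],"delta_rot": [0.002,0.002,-0.03],"claw": 82}]'

```text
time: 15.97
eef_pos: [0.4739, 0.2285, 0.1131]
tcp_rot: [-0.702, 0.002, 0.712, -0.001]
contact_force: [-3.0, -1.3, -1.7]
opening: 0.959
```

```bash
python3 - <<'E'
from h import *
st(); delta([.479,.229,.033],-90)
E
```

```text
t 15.97 p [0.4739 0.2285 0.1131] q [ 2.570e-01  1.360e-01  2.039e+00 -2.000e-03  9.810e-01  1.829e+00] X [-0.013 -0.005 -1.   ] yaw -90.0 F [-3.  -1.3 -1.7] op 81.9
dpos [ 0.0051  0.0005 -0.0801] drot [ 0.0015 -0.0042  0.0002] rows 2 toolx [ 0.  0. -1.]
```

Emit:
play_rows --targets '[{"delta_pos": [0.005,0,-0.02],"delta_rot": [0.001,-0.004,0],"claw": 82},{"delta_pos": [0.005,0,-0.04],"delta_rot": [0.001,-0.004,0],"claw": 82},{"delta_pos": [0.005,0,-0.065],"delta_rot": [0.001,-0.004,0],"claw": 82},{"delta_pos": [0.005,0,-0.08],"delta_rot": [0.001,-0.004,0],"claw": 82},{"delta_pos": [0.005,0,-0.08],"delta_rot": [0.001,-0.004,0],"claw": 82},{"delta_pos": [0.005,0,-0.08],"delta_rot": [0.001,-0.004,0],"claw": 82},{"delta_pos": [0.005,0,-0.08],"delta_rot": [0.001,-0.004,0],"claw": 40},{"delta_pos": [0.005,0,-0.08],"delta_rot": [0.001,-0.004,0],"claw": 40},{"delta_pos": [0.005,0,-0.08],"delta_rot": [0.001,-0.004,0],"claw": 40},{"delta_pos": [0.005,0,-0.08],"delta_rot": [0.001,-0.004,0],"claw": 40},{"delta_pos": [0.005,0,-0.08],"delta_rot": [0.001,-0.004,0],"claw": 40},{"delta_pos": [0.005,0,-0.08],"delta_rot": [0.001,-0.004,0],"claw": 40},{"delta_pos": [0.005,0,-0.08],"delta_rot": [0.001,-0.004,0],"claw": 40}]'

```text
time: 17.05
eef_pos: [0.4805, 0.2289, 0.0355]
tcp_rot: [0.708, -0.0, -0.706, 0.0]
contact_force: [-2.1, -1.2, 6.2]
opening: 0.638
```

```bash
python3 - <<'E'
from h import *
im=ctrl.read_camera("top")
for c,a in lids(im): print(c,a,p2w("top",c,.048).round(3),p2w("top",c,.102).round(3))
st(); z=ctrl.get_state()["eef_pos"][2]; delta([.517,.044,z+.054],-27)
E
```

```text
[242.4 232.5] 357 [ 0.49  -0.012  0.048] [ 0.484 -0.015  0.102]
[267.5 243.2] 380 [ 0.461 -0.077  0.048] [ 0.456 -0.078  0.102]
[368.5 318.7] 308 [ 0.265 -0.333  0.048] [ 0.269 -0.321  0.102]
t 17.1 p [0.4804 0.2289 0.0355] q [ 2.550e-01  2.720e-01  2.053e+00 -2.000e-03  8.140e-01  1.827e+00] X [ 0.003 -0.001 -1.   ] yaw -90.0 F [-1.2 -0.   5.2] op 54.4
dpos [ 0.0366 -0.1849  0.054 ] drot [-2.0e-04  1.0e-03  3.5e-01] rows 9 toolx [ 0.  0. -1.]
```

Emit:
play_rows --targets '[{"delta_pos": [0,0,0.04],"delta_rot": [0,0,0],"claw": 40},{"delta_pos": [0,0,0.08],"delta_rot": [0,0,0],"claw": 40},{"delta_pos": [0,-0.01,0.12],"delta_rot": [0,0,0.1],"claw": 40},{"delta_pos": [0.034,-0.184,0.12],"delta_rot": [0,0,0.35],"claw": 40},{"delta_pos": [0.034,-0.184,0.12],"delta_rot": [0,0,0.35],"claw": 40},{"delta_pos": [0.034,-0.184,0.12],"delta_rot": [0,0,0.35],"claw": 40},{"delta_pos": [0.034,-0.184,0.12],"delta_rot": [0,0,0.35],"claw": 40},{"delta_pos": [0.034,-0.184,0.12],"delta_rot": [0,0,0.35],"claw": 40},{"delta_pos": [0.034,-0.184,0.12],"delta_rot": [0,0,0.35],"claw": 40},{"delta_pos": [0.034,-0.184,0.12],"delta_rot": [0,0,0.35],"claw": 40},{"delta_pos": [0.034,-0.184,0.12],"delta_rot": [0,0,0.35],"claw": 40},{"delta_pos": [0.034,-0.184,0.12],"delta_rot": [0,0,0.35],"claw": 40},{"delta_pos": [0.034,-0.184,0.1],"delta_rot": [0,0,0.35],"claw": 40},{"delta_pos": [0.034,-0.184,0.1],"delta_rot": [0,0,0.35],"claw": 40}]'

```text
time: 18.27
eef_pos: [0.5124, 0.045, 0.1332]
tcp_rot: [-0.603, -0.371, 0.603, -0.368]
contact_force: [-1.3, -0.7, -2.6]
opening: 0.637
```

```bash
python3 - <<'E'
from h import *
st(); delta([.514,.045,.0895],-27)
E
```

```text
t 18.27 p [0.5124 0.045  0.1332] q [-1.110e-01  7.400e-02  2.063e+00  2.000e-03  1.007e+00  3.590e-01] X [-0.003  0.002 -1.   ] yaw -27.0 F [-1.3 -0.7 -2.6] op 54.4
dpos [ 0.0016  0.     -0.0437] drot [-0.0007 -0.0008  0.    ] rows 2 toolx [ 0.  0. -1.]
```

Emit:
play_rows --targets '[{"delta_pos": [0.002,0,-0.02],"delta_rot": [0,0,0],"claw": 40},{"delta_pos": [0.002,0,-0.035],"delta_rot": [0,0,0],"claw": 40},{"delta_pos": [0.002,0,-0.044],"delta_rot": [0,0,0],"claw": 40},{"delta_pos": [0.002,0,-0.044],"delta_rot": [0,0,0],"claw": 40},{"delta_pos": [0.002,0,-0.045],"delta_rot": [0,0,0],"claw": 40},{"delta_pos": [0.002,0,-0.045],"delta_rot": [0,0,0],"claw": 74},{"delta_pos": [0.002,0,-0.045],"delta_rot": [0,0,0],"claw": 74},{"delta_pos": [0.002,0,-0.045],"delta_rot": [0,0,0],"claw": 74},{"delta_pos": [0.002,0,-0.045],"delta_rot": [0,0,0],"claw": 74},{"delta_pos": [0.002,0,-0.045],"delta_rot": [0,0,0],"claw": 74},{"delta_pos": [0.002,0,-0.01],"delta_rot": [0,0,0],"claw": 74},{"delta_pos": [0.002,0,0.03],"delta_rot": [0,0,0],"claw": 74},{"delta_pos": [0.002,0,0.06],"delta_rot": [0,0,0],"claw": 60},{"delta_pos": [-0.05,0.2,0.09],"delta_rot": [0,0,0],"claw": 40},{"delta_pos": [-0.05,0.2,0.09],"delta_rot": [0,0,0],"claw": 40},{"delta_pos": [-0.05,0.2,0.09],"delta_rot": [0,0,0],"claw": 40},{"delta_pos": [-0.05,0.2,0.09],"delta_rot": [0,0,0],"claw": 40},{"delta_pos": [-0.05,0.2,0.09],"delta_rot": [0,0,0],"claw": 40},{"delta_pos": [-0.05,0.2,0.09],"delta_rot": [0,0,0],"claw": 40}]'

```text
time: 19.85
eef_pos: [0.4607, 0.2506, 0.2249]
tcp_rot: [0.603, 0.373, -0.601, 0.369]
contact_force: [0.0, -0.3, 0.2]
opening: 0.466
```

```bash
python3 - <<'E'
from h import *
st()
im=ctrl.read_camera("top")
ex=np.array([.8934,-.4493,0]);ey=np.array([.4493,.8934,0]);pm=np.array([.49,-.023,0])
for c,a in lids(im):
    w=p2w("top",c,.102); print(c,a,w.round(3),((w-pm)@ex).round(3),((w-pm)@ey).round(3))
a=cv2.resize(im[215:305,180:300],(720,540),interpolation=cv2.INTER_CUBIC)
cv2.imwrite("pics/t7.png",a)
E
```

```text
t 19.85 p [0.4607 0.2506 0.2249] q [ 0.302 -0.02   1.975  0.006  1.185  0.765] X [-0.001  0.006 -1.   ] yaw -26.6 F [ 0.  -0.3  0.2] op 39.8
[217.4 221.4] 361 [0.513 0.047 0.102] -0.011 0.073
[242.5 232.6] 359 [ 0.484 -0.016  0.102] -0.009 0.004
[267.6 243.3] 378 [ 0.456 -0.078  0.102] -0.006 -0.064
[368.6 318.8] 295 [ 0.269 -0.322  0.102] -0.063 -0.366
```

View pics/t7.png

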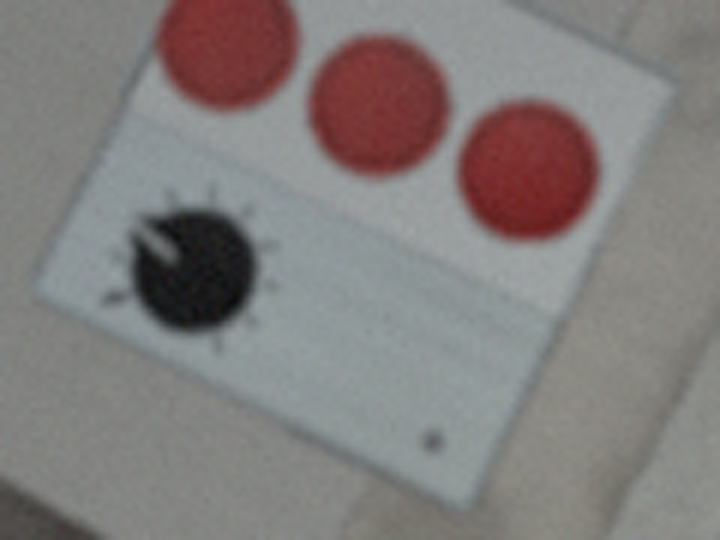

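The three lids stand in a row on the plate at y = +0.073, +0.004 and -0.064. Counting from the thick off mark at (112,298), the pointer (140,222) lies on the second short mark, and the seventh mark is at (272,287). That leaves five clicks clockwise, or 150°.

```bash
python3 - <<'E'
from h import *
P=lambda x,y,z:p2w("top",(180+(x+.5)/6-.5,215+(y+.5)/6-.5),z)
M={0:(112,298),1:(120,258),3:(172,194),4:(213,192),5:(248,208),6:(270,245),7:(272,287),8:(250,322),9:(218,345)}
c=np.mean([P(*M[1],.05),P(*M[7],.05),P(*M[3],.05),P(*M[9],.05)],0); print("c",c.round(4))
for k,m in M.items():
    d=P(*m,.05)-c; print(k,np.degrees(np.arctan2(d[1],d[0])).round(1),np.linalg.norm(d).round(3))
d=P(140,222,.088)-P(175,258,.088); print("pointer",np.degrees(np.arctan2(d[1],d[0]))); print(P(140,222,.088),P(194,270,.075))
im=ctrl.read_camera("scene")
ex=np.array([.8934,-.4493,0]);ey=np.array([.4493,.8934,0]);pm=np.array([.49,-.023,0])
for k,a in lids(im):
    w=p2w("scene",k,.102); print(k.round(1),a,w.round(3),((w-pm)@ex).round(3),((w-pm)@ey).round(3))
print(delta([.419,.063,.16],139), delta([.419,.063,.16],49))
E
```

```text
c [0.4198 0.0664 0.05  ]
0 107.3 0.037
1 79.6 0.033
3 17.4 0.035
4 -12.1 0.035
5 -40.0 0.035
6 -71.6 0.034
7 -102.6 0.034
8 -133.2 0.032
9 -162.6 0.033
pointer 44.19349779538805
[0.43865396 0.08472014 0.088     ] [0.41898275 0.0637116  0.075     ]
[489.6  97.4] 94 [1.265 0.604 0.102] 0.411 0.908
[268.9 194.1] 828 [ 0.484 -0.03   0.102] -0.002 -0.009
[ 50.9 325.6] 455 [ 0.108 -0.449  0.102] -0.15 -0.552
[161.3 301.1] 694 [ 0.285 -0.391  0.102] -0.018 -0.421
dpos [-0.0428 -0.1835 -0.0635] drot [ 7.000e-04 -1.100e-03  9.211e-01] rows 24 toolx [ 0.  0. -1.]
dpos [-0.0428 -0.1835 -0.0635] drot [-2.000e-04 -9.000e-04  4.211e-01] rows 11 toolx [ 0.  0. -1.]
None None
```

Emit:
play_rows --targets '[{"delta_pos": [-0.041,-0.186,0],"delta_rot": [0,0,0.909],"claw": 40},{"delta_pos": [-0.041,-0.186,0],"delta_rot": [0,0,0.909],"claw": 40},{"delta_pos": [-0.041,-0.186,0],"delta_rot": [0,0,0.909],"claw": 40},{"delta_pos": [-0.041,-0.186,0],"delta_rot": [0,0,0.909],"claw": 40},{"delta_pos": [-0.041,-0.186,0],"delta_rot": [0,0,0.909],"claw": 40},{"delta_pos": [-0.041,-0.186,0],"delta_rot": [0,0,0.909],"claw": 40},{"delta_pos": [-0.041,-0.186,0],"delta_rot": [0,0,0.909],"claw": 40},{"delta_pos": [-0.041,-0.186,0],"delta_rot": [0,0,0.909],"claw": 40},{"delta_pos": [-0.041,-0.186,0],"delta_rot": [0,0,0.909],"claw": 40},{"delta_pos": [-0.041,-0.186,0],"delta_rot": [0,0,0.909],"claw": 40},{"delta_pos": [-0.041,-0.186,0],"delta_rot": [0,0,0.909],"claw": 40},{"delta_pos": [-0.041,-0.186,0],"delta_rot": [0,0,0.909],"claw": 40},{"delta_pos": [-0.041,-0.186,0],"delta_rot": [0,0,0.909],"claw": 40},{"delta_pos": [-0.041,-0.186,0],"delta_rot": [0,0,0.909],"claw": 40},{"delta_pos": [-0.041,-0.186,0],"delta_rot": [0,0,0.909],"claw": 40},{"delta_pos": [-0.041,-0.186,0],"delta_rot": [0,0,0.909],"claw": 40},{"delta_pos": [-0.041,-0.186,-0.03],"delta_rot": [0,0,0.909],"claw": 40},{"delta_pos": [-0.041,-0.186,-0.06],"delta_rot": [0,0,0.909],"claw": 40},{"delta_pos": [-0.041,-0.186,-0.06],"delta_rot": [0,0,0.909],"claw": 40},{"delta_pos": [-0.041,-0.186,-0.06],"delta_rot": [0,0,0.909],"claw": 40}]'

```text
time: 21.62
eef_pos: [0.4189, 0.0592, 0.1606]
tcp_rot: [-0.135, 0.697, 0.133, 0.692]
contact_force: [-0.1, -0.4, 0.2]
opening: 0.464
```

```bash
python3 - <<'E'
from h import *
st(); delta([.4195,.065,.15],137)
E
```

```text
t 21.62 p [0.4189 0.0592 0.1606] q [-0.099 -0.184  2.252 -0.004  1.08  -2.049] X [-0.006 -0.003 -1.   ] yaw 111.9 F [-0.1 -0.4  0.2] op 39.6
dpos [ 0.0006  0.0058 -0.0106] drot [ 0.0013 -0.0018  0.1397] rows 4 toolx [ 0.  0. -1.]
```

Emit:
play_rows --targets '[{"delta_pos": [0.0006,0.006,-0.01],"delta_rot": [0.001,-0.002,0.14],"claw": 40},{"delta_pos": [0.0006,0.006,-0.01],"delta_rot": [0.001,-0.002,0.14],"claw": 40},{"delta_pos": [0.0006,0.006,-0.01],"delta_rot": [0.001,-0.002,0.14],"claw": 40},{"delta_pos": [0.0006,0.006,-0.01],"delta_rot": [0.001,-0.002,0.14],"claw": 40},{"delta_pos": [0.0006,0.006,-0.01],"delta_rot": [0.001,-0.002,0.14],"claw": 40},{"delta_pos": [0.0006,0.006,-0.02],"delta_rot": [0.001,-0.002,0.14],"claw": 40}]'

```text
time: 22.12
eef_pos: [0.4209, 0.0641, 0.1419]
tcp_rot: [-0.282, 0.647, 0.28, 0.65]
contact_force: [-0.3, 0.0, -0.9]
opening: 0.466
```

```bash
python3 - <<'E'
from h import *
st(); delta([.4195,.065,.091],137)
im=ctrl.read_camera("scene");cv2.imwrite("pics/s8.png",cv2.resize(im[130:250,200:320],(720,600),interpolation=cv2.INTER_CUBIC))
E
```

```text
t 22.12 p [0.4209 0.0641 0.1419] q [-8.800e-02 -1.540e-01  2.265e+00 -1.000e-03  1.026e+00 -2.475e+00] X [ 0.005 -0.001 -1.   ] yaw 136.8 F [-0.3  0.  -0.9] op 39.8
dpos [-0.0014  0.0009 -0.0509] drot [0.0005 0.0016 0.0009] rows 2 toolx [ 0.  0. -1.]
```

View pics/s8.png

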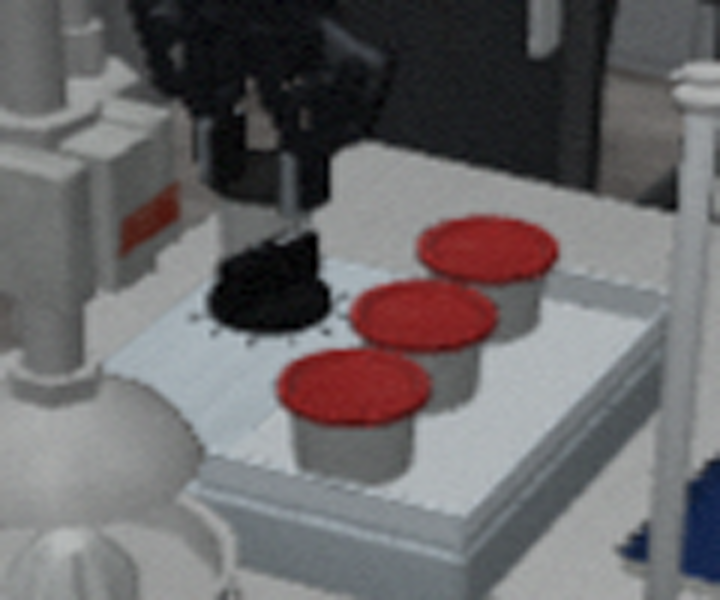

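All three mustard pots stand upright on the plate, and the open fingers straddle the bar (270,260). I'll descend and close on it.

Emit:
play_rows --targets '[{"delta_pos": [-0.001,0.001,-0.02],"delta_rot": [0,0.002,0],"claw": 40},{"delta_pos": [-0.001,0.001,-0.035],"delta_rot": [0,0.002,0],"claw": 40},{"delta_pos": [-0.001,0.001,-0.051],"delta_rot": [0,0.002,0],"claw": 40},{"delta_pos": [-0.001,0.001,-0.051],"delta_rot": [0,0.002,0],"claw": 40},{"delta_pos": [-0.001,0.001,-0.051],"delta_rot": [0,0.002,0],"claw": 40},{"delta_pos": [-0.001,0.001,-0.051],"delta_rot": [0,0.002,0],"claw": 5},{"delta_pos": [-0.001,0.001,-0.051],"delta_rot": [0,0.002,0],"claw": 5},{"delta_pos": [-0.001,0.001,-0.051],"delta_rot": [0,0.002,0],"claw": 5},{"delta_pos": [-0.001,0.001,-0.051],"delta_rot": [0,0.002,0],"claw": 5},{"delta_pos": [-0.001,0.001,-0.051],"delta_rot": [0,0.002,0],"claw": 5},{"delta_pos": [-0.001,0.001,-0.051],"delta_rot": [0,0.002,0],"claw": 5}]' --newtons 40

```text
time: 23.08
eef_pos: [0.4199, 0.0639, 0.0891]
tcp_rot: [-0.283, 0.649, 0.28, 0.648]
contact_force: [4.9, -6.1, -3.8]
opening: 0.154
```

```bash
python3 - <<'E'
from h import *
st(); print(ctrl.get_state()["wrist_torque"].round(3))
E
```

```text
t 23.08 p [0.4199 0.0639 0.0891] q [-0.086 -0.057  2.292 -0.006  0.907 -2.472] X [-0.    -0.005 -1.   ] yaw 136.9 F [ 4.9 -6.1 -3.8] op 13.2
[-0.896 -0.572  0.033]
```

Emit:
play_rows --targets '[{"delta_pos": [0.0005,-0.0005,0],"delta_rot": [0,0,-0.04],"claw": 5},{"delta_pos": [0.0005,-0.0005,0],"delta_rot": [0,0,-0.08],"claw": 5},{"delta_pos": [0.0005,-0.0005,0],"delta_rot": [0,0,-0.12],"claw": 5},{"delta_pos": [0.0005,-0.0005,0],"delta_rot": [0,0,-0.1667],"claw": 5},{"delta_pos": [0.0005,-0.0005,0],"delta_rot": [0,0,-0.1667],"claw": 5},{"delta_pos": [0.0005,-0.0005,0],"delta_rot": [0,0,-0.1667],"claw": 5},{"delta_pos": [0.0005,-0.0005,0],"delta_rot": [0,0,-0.1667],"claw": 5}]'

```text
time: 23.67
eef_pos: [0.4192, 0.0651, 0.0891]
tcp_rot: [-0.103, 0.701, 0.104, 0.698]
contact_force: [-1.2, 7.0, -0.8]
opening: 0.156
```

```bash
python3 - <<'E'
from h import *
st(); print(ctrl.get_state()["wrist_torque"].round(3))
E
```

```text
t 23.67 p [0.4192 0.0651 0.0891] q [-0.086 -0.056  2.291  0.     0.912 -1.951] X [-0.005  0.001 -1.   ] yaw 106.8 F [-1.2  7.  -0.8] op 13.4
[1.281 0.233 0.153]
```

Emit:
play_rows --targets '[{"delta_pos": [0,0,0],"delta_rot": [0,0,-0.03],"claw": 5},{"delta_pos": [0,0,0],"delta_rot": [0,0,-0.06],"claw": 5},{"delta_pos": [0,0,0],"delta_rot": [0,0,-0.09],"claw": 5},{"delta_pos": [0,0,0],"delta_rot": [0,0,-0.12],"claw": 5},{"delta_pos": [0,0,0],"delta_rot": [0,0,-0.15],"claw": 5},{"delta_pos": [0,0,0],"delta_rot": [0,0,-0.18],"claw": 5},{"delta_pos": [0,0,0],"delta_rot": [0,0,-0.21],"claw": 5},{"delta_pos": [0,0,0],"delta_rot": [0,0,-0.24],"claw": 5},{"delta_pos": [0,0,0],"delta_rot": [0,0,-0.27],"claw": 5},{"delta_pos": [0,0,0],"delta_rot": [0,0,-0.3],"claw": 5},{"delta_pos": [0,0,0],"delta_rot": [0,0,-0.333],"claw": 5},{"delta_pos": [0,0,0],"delta_rot": [0,0,-0.333],"claw": 5},{"delta_pos": [0,0,0],"delta_rot": [0,0,-0.333],"claw": 5}]'

```text
time: 24.75
eef_pos: [0.4199, 0.068, 0.0892]
tcp_rot: [0.265, 0.658, -0.257, 0.656]
contact_force: [3.2, 13.5, -6.7]
opening: 0.151
```

```bash
python3 - <<'E'
from h import *
st(); print(ctrl.get_state()["wrist_torque"].round(3))
E
```

```text
t 24.75 p [0.4199 0.068  0.0892] q [-0.086 -0.058  2.293  0.016  0.906 -0.911] X [ 0.002  0.012 -1.   ] yaw 46.7 F [ 3.2 13.5 -6.7] op 12.9
[ 2.132 -0.852  0.186]
```

Emit:
play_rows --targets '[{"delta_pos": [0,0.001,0],"delta_rot": [0,0,-0.03],"claw": 5},{"delta_pos": [0,0.001,0],"delta_rot": [0,0,-0.06],"claw": 5},{"delta_pos": [0,0.001,0],"delta_rot": [0,0,-0.09],"claw": 5},{"delta_pos": [0,0.001,0],"delta_rot": [0,0,-0.12],"claw": 5},{"delta_pos": [0,0.001,0],"delta_rot": [0,0,-0.15],"claw": 5},{"delta_pos": [0,0.001,0],"delta_rot": [0,0,-0.18],"claw": 5},{"delta_pos": [0,0.001,0],"delta_rot": [0,0,-0.21],"claw": 5},{"delta_pos": [0,0.001,0],"delta_rot": [0,0,-0.24],"claw": 5},{"delta_pos": [0,0.001,0],"delta_rot": [0,0,-0.27],"claw": 5},{"delta_pos": [0,0.001,0],"delta_rot": [0,0,-0.3],"claw": 5},{"delta_pos": [0,0.001,0],"delta_rot": [0,0,-0.332],"claw": 5},{"delta_pos": [0,0.001,0],"delta_rot": [0,0,-0.332],"claw": 5},{"delta_pos": [0,0.001,0],"delta_rot": [0,0,-0.332],"claw": 5}]'

```text
time: 25.83
eef_pos: [0.4226, 0.0694, 0.0893]
tcp_rot: [0.561, 0.436, -0.546, 0.443]
contact_force: [13.7, 3.3, -16.4]
opening: 0.155
```

```bash
python3 - <<'E'
from h import *
st(); print(ctrl.get_state()["wrist_torque"].round(3))
E
```

```text
t 25.83 p [0.4226 0.0694 0.0893] q [-0.079 -0.062  2.296  0.009  0.885  0.144] X [ 0.022  0.005 -1.   ] yaw -13.1 F [ 13.7   3.3 -16.4] op 13.3
[ 0.382 -1.773  0.168]
```

Five clicks are turned. I'll open, lift straight up and back away to the left for a look.

Emit:
play_rows --targets '[{"delta_pos": [0.001,0,0],"delta_rot": [0,0,0],"claw": 36},{"delta_pos": [0.001,0,0],"delta_rot": [0,0,0],"claw": 36},{"delta_pos": [0.001,0,0],"delta_rot": [0,0,0],"claw": 36},{"delta_pos": [0.001,0,0],"delta_rot": [0,0,0],"claw": 36},{"delta_pos": [0.001,0,0.02],"delta_rot": [0,0,0],"claw": 36},{"delta_pos": [0.001,0,0.06],"delta_rot": [0,0,0],"claw": 36},{"delta_pos": [0.001,0,0.1],"delta_rot": [0,0,0],"claw": 36},{"delta_pos": [0.001,0,0.14],"delta_rot": [0,0,0],"claw": 36},{"delta_pos": [0.03,0.2,0.16],"delta_rot": [0,0,0],"claw": 36},{"delta_pos": [0.03,0.2,0.16],"delta_rot": [0,0,0],"claw": 36},{"delta_pos": [0.03,0.2,0.16],"delta_rot": [0,0,0],"claw": 36},{"delta_pos": [0.03,0.2,0.16],"delta_rot": [0,0,0],"claw": 36},{"delta_pos": [0.03,0.2,0.16],"delta_rot": [0,0,0],"claw": 36},{"delta_pos": [0.03,0.2,0.16],"delta_rot": [0,0,0],"claw": 36},{"delta_pos": [0.03,0.2,0.16],"delta_rot": [0,0,0],"claw": 36},{"delta_pos": [0.03,0.2,0.16],"delta_rot": [0,0,0],"claw": 36}]'

```text
time: 27.17
eef_pos: [0.4522, 0.2691, 0.249]
tcp_rot: [0.56, 0.436, -0.547, 0.443]
contact_force: [-0.2, 0.2, -0.5]
opening: 0.418
```

```bash
python3 - <<'E'
from h import *
st()
im=ctrl.read_camera("top")
ex=np.array([.8934,-.4493,0]);ey=np.array([.4493,.8934,0]);pm=np.array([.49,-.023,0])
for c,a in lids(im):
    w=p2w("top",c,.102); print(c,a,w.round(3),((w-pm)@ex).round(3),((w-pm)@ey).round(3))
a=cv2.resize(im[140:305,150:310],(480,495),interpolation=cv2.INTER_CUBIC)
b=cv2.resize(ctrl.read_camera("scene")[130:295,210:320],(320,480),interpolation=cv2.INTER_CUBIC)
cv2.imwrite("pics/t9.png",np.hstack([a[:480],b]))
E
```

```text
t 27.17 p [0.4522 0.2691 0.249 ] q [ 0.345 -0.048  1.958 -0.003  1.211  0.574] X [ 0.021  0.005 -1.   ] yaw -13.1 F [-0.2  0.2 -0.5] op 35.7
[217.4 221.4] 358 [0.513 0.047 0.102] -0.011 0.073
[242.4 232.5] 358 [ 0.484 -0.015  0.102] -0.009 0.004
[267.5 243.2] 377 [ 0.456 -0.078  0.102] -0.005 -0.064
[368.5 318.8] 275 [ 0.269 -0.321  0.102] -0.063 -0.366
```

View pics/t9.png

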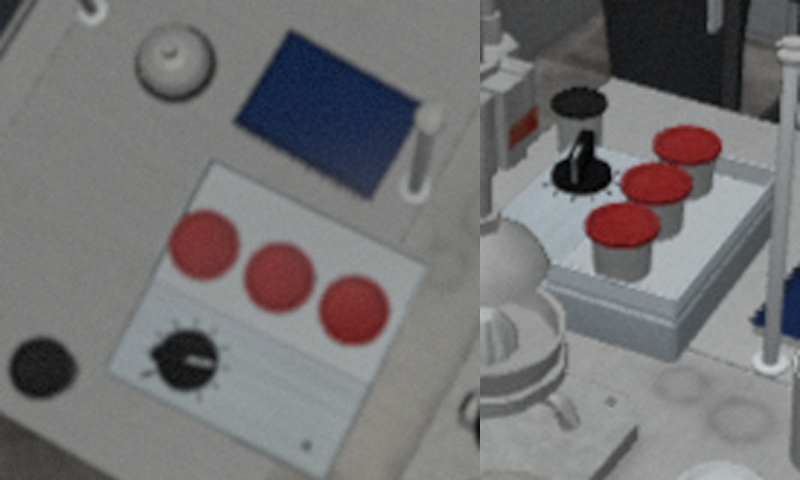

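The pointer (215,362) lies along the seventh mark, about 10° below horizontal, where mark 6 would be about 18° above it. The pots are upright on the plate, and the pepper pot, bell and notebook are as they should be. I'll hand in.

```bash
python3 -c "
from plant import ctrl
print(ctrl.sign_off())"
```

```text
the job is handed in; nothing more can be done
None
```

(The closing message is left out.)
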